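# Refit a strong box hinge pin and oil the hinge

## Robot

A 6-joint arm with a two-finger parallel gripper is mounted at the origin on the work surface. World frame = base frame: x ahead of the robot, y to its left, z up, the work surface at z = 0. Lengths are in m, angles in rad, forces in N, time in s.
With the tool pointing down it reaches from about 0.275 to 0.825 m from the base axis. Payload 4.9 kg.
Tool frame: the origin (TCP) lies midway between the tips of the shut fingers; the grasp point (between the pads) lies 19 mm behind it; z points along the fingers, y is the direction in which the jaws open and shut (so a half turn about z gives the same grasp; the last joint's range is limited). The gripper opens to 85 mm and grips with 20 to 120 N. Pads are 22 mm wide; open, the fingers measure 114 mm over their backs; the gripper's body (76 mm by 85 mm) begins 54 mm behind the grasp point. The pads swing forward as they close: fully open they stand 13 mm farther back than shut.
Start: joints at [1.013, 0.326, -0.193, 1.052, 0, 1.437], TCP at [0.226, 0.501, 0.231] pointing down, gripper open.
Joint ranges: [-2.65, 2.65], [-0.97, 1.79], [-1.3, 1.35], [-1.93, 2.1], [-1.47, 1.37], [-3.14, 3.14]. Speed limits (rad/s): [2.57, 2.57, 3.14, 3.14, 3.14, 3.14].

## Interface

Orientations are given as a rotation vector (axis times angle).
In Python, from cell import r gives the robot as it stands. The module is installed in compiled form; this text tells all that it offers.
- The arm moves only by the tool step_arm, never from a script. Its arguments are lists of equal length, an entry for each row: "offset": the shift along the tool's x, y, z in units of 0.04 m (1.0 is 0.04 m), a list of three; "dr": the turn, a rotation vector about the tool's x, y, z in units of 0.1 rad (1.0 is 0.1 rad), a list of three; "claw": the opening, from 0 (shut) to 1 (fully open). A call has 1 to 5 rows; each row shifts and turns the pose as measured when the row begins, along the tool's axes as they then stand; what a row does not reach is not made up. A row lasts 1/10 s, in which the tool goes at most 50 mm and 8.59 degrees, less where a joint would pass 70% of its speed; a pose out of reach is approached as far as the arm can. A call with a number of a shift or a turn outside -1 to 1 is refused whole. A call with a gripper value outside its range is refused whole. The fingers move at their own pace and stop on an object; the grip force is fixed at half the most. Time passes only in rows, so rows that do not move let the fingers close. It gives the time, the measured TCP pose, the force and the opening at its end, in the units of the state.
- r.observe(): the state, without advancing time (a new reading comes with each control period).
- r.get_image(name): name is "scene" or "top" or "wrist"; returns the picture (384x512x3 uint8, red, green, blue); there is no depth.
- r.camera_info(name): a dict with "fx", "fy", "cx", "cy" (pixels), "distortion" ([k1, k2, p1, p2, k3] as OpenCV has them; the pictures are not rectified), "extrinsics" (4x4, takes a point from camera to world coordinates). Camera axes: x right, y down, z forward; pixel columns grow to the right and rows downward; lengths in m; the calibration is good to about 2 mm. A picture is of the moment at which its call begins: read the wrist's pose just before it. camera_info takes no time and is no camera call; for the wrist camera it gives the pose at the moment of the call.
- r.job_done(): hands the job in, once; it reports no verdict.
Trained networks look in the newest picture that a camera, given by its name, has taken for a name from the list of things; names that differ only in an ending like _2 or _b are one class to them, and where a whole thing is asked for, a point or a joint stands for the part that bears it (a point fixed in the world has none). Each returns a list of dicts, best first, with "p" (0 to 1); they miss things now and then, are a little off and sometimes report something else, mostly with a low value. They report only what shows in the picture. A call takes as long as a camera call.
- r.spot_in(target, camera): "extent" ([left, top, right, bottom] in pixels, round what is visible of it).
The state is a dict: "time_s": time; "joint_positions": joint angles; "joint_vel": joint speeds; "joint_torque": joint torques, N m; "eef_pos": TCP position; "tool_rot": TCP orientation; "ft_force": force on the tool from outside, world axes, zero at the start; "ft_torque": the same for the moment, N m; "gripper_width": finger opening in m.
Only numpy, scipy, OpenCV 4.12 (cv2) and the standard library are available. Lean on these libraries where they do the work, as an engineer would, in place of code of your own. Each camera call takes 0.05 s, during which the arm holds its last target.

## Task

The strong box's left hinge has lost its pin: draw the pin with the orange paddle out from under the desk riser and slide it, tip first, from the left through all three knuckles until the paddle's shoulder is home against the hinge. Only then press the red nozzle cap of the clamped spray can all the way down and let it spring back up. Leave the pin in the hinge and everything else on the desk where it is.

Things in the scene. Friction and masses are not known exactly. Their poses are not given: they have to be found in the camera images.
- pin: Loose hinge pin, about 0.13 kg, 200 mm long: round steel shaft, diameter 12, 140 long (last 12 taper to 6), and a flat orange paddle 60 x 24 x 12 at the other end. 12 high all along. Origin: underside, at the shoulder where paddle meets shaft; +x along the shaft to the tip, +z up. At the start the paddle is under the desk riser, the shaft sticking out in front. Balances 45 mm up the shaft.
- pin_tip (a point): Centre of the pin's tip, on its axis, 140 mm from the shoulder.
- pin_shoulder (a point): On the pin's axis, where the paddle ends and the shaft begins (6 mm above the pin's underside).
- pin_grip (a point): Centre of the orange paddle, on the pin's axis, 30 mm behind the shoulder.
- strongbox: Green strong box, green lid shut, 180 (x) x 200 (y) x 91 tall, black handle up to 112, fixed. Origin: centre of underside; +x away from the robot, +y left, z up, before yaw. On its -x side the left hinge lacks its pin: three square brass knuckles, 30 x 30, 24 long, 19 mm gaps, hole diameter 18, row 110 long, its left face flush with the box's left end. The right hinge, a dark barrel, has its own.
- hinge_mouth (a point): Centre of the left (+y) face of the left hinge's first hole, 75 mm above the desk; in the box's frame at x -107, y +100. The pin enters here (2 mm chamfer) and travels along the box's -y, to hinge_end and beyond. Fully home, the paddle's shoulder meets this face and the tip stands 30 mm beyond the last knuckle.
- hinge_end (a point): Centre of the far (-y) end of the row of three holes, 110 mm from hinge_mouth.
- can: Blue and white lubricant spray can, diameter 64, held in a black holder screwed to the desk (foot diameter 90), standing just off the right end of the strong box; it cannot move. Origin: centre of its underside; z up. Its red nozzle cap is on top, with a thin white spout on the +y side.
- nozzle_top (a point): Centre of the flat top of the red sprung nozzle cap (diameter 40), 190 mm above the desk when up; it moves with the cap.
- nozzle (a joint): Travel of the sprung nozzle cap, straight down: 0 m up, 0.008 m at its stop. The spring starts at 3 N and needs about 9 N at the stop; it comes back by itself.
- riser: Low wooden desk riser, 150 (x) x 260 (y), top of the board at 51 mm, its underside 39 mm above the desk, open to the front (-x) between two side boards, papers on its rear half (up to 75 mm); fixed. Origin: centre of its footprint on the desk; -x faces the robot. The desk before it, x 0.40 to 0.52, y 0.04 to 0.28 m, is clear but for the pin.
- calculator: Yellow desk calculator, 90 x 150 x 16, lying flat. Leave it alone.
- red_can: Red spray can with a domed overcap, diameter 60, 178 tall; loose, not part of the job. Leave it alone.
- yellow_bottle: Yellow bottle with a green cap, diameter 60, 170 tall; loose. Leave it alone.
- mouse: Black computer mouse, 105 x 60 x 32. Leave it alone.
- stapler: Blue and black stapler, 130 x 34 x 42. Leave it alone.
- screwdriver: Screwdriver with a green handle, 170 long, lying flat; not part of the job. Leave it alone.

How it is judged:
By the outcome, as a careful person would: the job done as asked, in the order asked, and still so for the second after the job is handed in, with the robot touching nothing.
It also fails if it takes over 66 s, if anything falls off the work surface, if the arm or the gripper's body presses on something with over 40 N, if the wrist force passes 120 N, or if a joint passes its speed limit or range.

## Working session

There is one attempt and no reset: what is moved stays moved. The work goes in short steps, Python scripts to look and compute and a tool call to move; the robot and the scene stay as the last step left them, time stands still between calls to the robot, and variables do not carry over. Pictures are saved under pics/ and viewed, and the job is handed in when it is done.

Besides the shell and the picture viewer there is one more tool, called after "Emit:" in YAML: its name, and indented under it one key for each argument. step_arm: Moves the arm, as the interface text tells. Its arguments: {"type":"object","properties":{"offset":{"type":"array","items":{"type":"array","items":{"type":"number","minimum":-1,"maximum":1}}},"dr":{"type":"array","items":{"type":"array","items":{"type":"number","minimum":-1,"maximum":1}}},"claw":{"type":"array","items":{"type":"number"}}},"required":["offset","dr","claw"]}

```bash
mkdir -p pics; ls
python3 - <<'E'
from cell import r
import cv2
o=r.observe()
for k,v in o.items(): print(k,v)
for n in("scene","top","wrist"):
    im=r.get_image(n); cv2.imwrite(f"pics/{n}0.png",cv2.cvtColor(im,cv2.COLOR_RGB2BGR))
    c=r.camera_info(n); print(n,c)
E
```

```text
pics
time_s 0.0
joint_positions [ 1.01279481e+00  3.26963911e-01 -1.93588058e-01  1.05201699e+00
  1.77395066e-05  1.43661960e+00]
joint_vel [-1.34093923e-03 -1.32529538e-03  4.26020434e-04 -2.60965074e-04
  8.58936113e-05  1.54940428e-03]
joint_torque [ 1.12964208e-03 -4.43404198e+01  2.62436914e+01  1.54045830e-02
 -1.37779184e-04 -3.58018383e-06]
eef_pos [0.22584418 0.50084312 0.23048936]
tool_rot [-6.60640686e-01 -3.07071145e+00  2.60938069e-03]
ft_force [ 0.28602052 -0.49306682  0.1063836 ]
ft_torque [-0.03603233 -0.00905744  0.04569249]
gripper_width 0.08579073044542974
scene {'fx': 358.12788235148923, 'fy': 358.12788235148923, 'cx': 247.5071870871403, 'cy': 191.6369403267268, 'distortion': array([0.00014357, 0.        , 0.        , 0.        , 0.        ]), 'extrinsics': array([[ 0.07862828,  0.80024539, -0.5944955 ,  1.1540482 ],
       [ 0.99681373, -0.07113685,  0.03608237,  0.0337084 ],
       [-0.01341579, -0.59543838, -0.80328896,  0.95511553],
       [ 0.        ,  0.        ,  0.        ,  1.        ]])}
top {'fx': 417.4844344021553, 'fy': 417.4844344021553, 'cx': 249.8132925414325, 'cy': 191.5857754951398, 'distortion': array([-0.0896161,  0.       ,  0.       ,  0.       ,  0.       ]), 'extrinsics': array([[-0.00674709, -0.99175665,  0.12795794,  0.41744922],
       [-0.99989863,  0.00508663, -0.01329892,  0.07028313],
       [ 0.01253842, -0.1280347 , -0.99169043,  1.25362067],
       [ 0.        ,  0.        ,  0.        ,  1.        ]])}
wrist {'fx': 285.84548593086856, 'fy': 285.84548593086856, 'cx': 251.13726567835636, 'cy': 186.2340960586988, 'distortion': array([-0.06223892,  0.        ,  0.        ,  0.        ,  0.        ]), 'extrinsics': array([[ 0.41087468,  0.86502587,  0.28794486,  0.15203062],
       [ 0.91169034, -0.38927213, -0.13148356,  0.53354798],
       [-0.00164777,  0.31653981, -0.94857779,  0.37287636],
       [ 0.        ,  0.        ,  0.        ,  1.        ]])}
```

View pics/scene0.png

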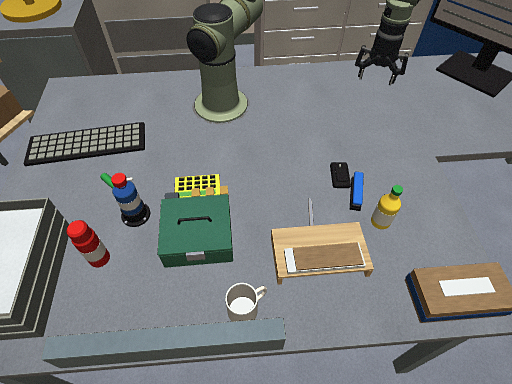

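View pics/top0.png

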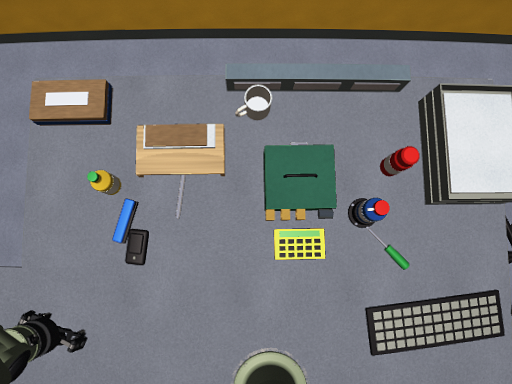

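View pics/wrist0.png

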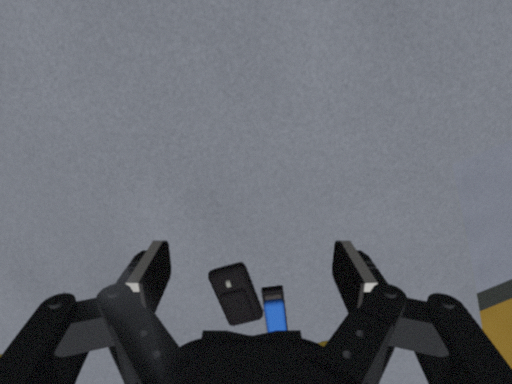

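```bash
cat > h.py <<'E'
import numpy as np, cv2
from cell import r
def cam(n):
    c=r.camera_info(n); K=np.array([[c['fx'],0,c['cx']],[0,c['fy'],c['cy']],[0,0,1]]); return K,np.array(c['distortion']),np.array(c['extrinsics'])
def bp(n,uv,z,c=None):
    K,d,E=c or cam(n)
    p=cv2.undistortPoints(np.array([[uv]],float),K,d)[0,0]
    v=E[:3,:3]@np.array([p[0],p[1],1]); o=E[:3,3]
    return o+v*(z-o[2])/v[2]
def pr(n,P,c=None):
    K,d,E=c or cam(n)
    P=np.atleast_2d(np.array(P,float)); Ri=E[:3,:3].T; t=-Ri@E[:3,3]
    return cv2.projectPoints(P.reshape(-1,1,3),cv2.Rodrigues(Ri)[0],t,K,d)[0][:,0]
def save(im,f,box=None,s=1):
    if box: im=im[box[1]:box[3],box[0]:box[2]]
    im=cv2.resize(im,None,fx=s,fy=s,interpolation=cv2.INTER_CUBIC)
    cv2.imwrite('pics/'+f,cv2.cvtColor(im,cv2.COLOR_RGB2BGR))
E
python3 - <<'E'
from h import *
im=cv2.cvtColor(cv2.imread('pics/top0.png'),cv2.COLOR_BGR2RGB)
save(im,'top0a.png',(125,110,235,230),6)
save(im,'top0b.png',(255,135,400,235),5)
sc=cv2.cvtColor(cv2.imread('pics/scene0.png'),cv2.COLOR_BGR2RGB)
save(sc,'sc0b.png',(100,160,250,275),5)
for t in('pin','strongbox','can','riser','nozzle_top','red_can','yellow_bottle','stapler','mouse'):
    print(t,[(np.round(x['extent'],1),round(x['p'],2)) for x in r.spot_in(t,'top')[:2]])
E
```

```text
pin [(array([176.8, 176.8, 183.9, 214.6]), 0.64)]
strongbox [(array([262.5, 139. , 333.9, 219.7]), 0.66)]
can [(array([346.9, 198.3, 389.4, 225.5]), 0.97), (array([ 89.8, 169.3, 120.2, 192.7]), 0.3)]
riser []
nozzle_top [(array([369.4, 202.7, 386.7, 216.7]), 0.78)]
red_can [(array([380.7, 147. , 418. , 177.8]), 0.95)]
yellow_bottle [(array([ 90. , 170.8, 121.8, 191.5]), 0.75)]
stapler [(array([114.9, 198.9, 135.2, 243.7]), 0.62)]
mouse [(array([125.1, 226.2, 150.5, 266.1]), 0.75), (array([264.7, 141.4, 339.6, 221.8]), 0.44)]
```

View pics/top0a.png

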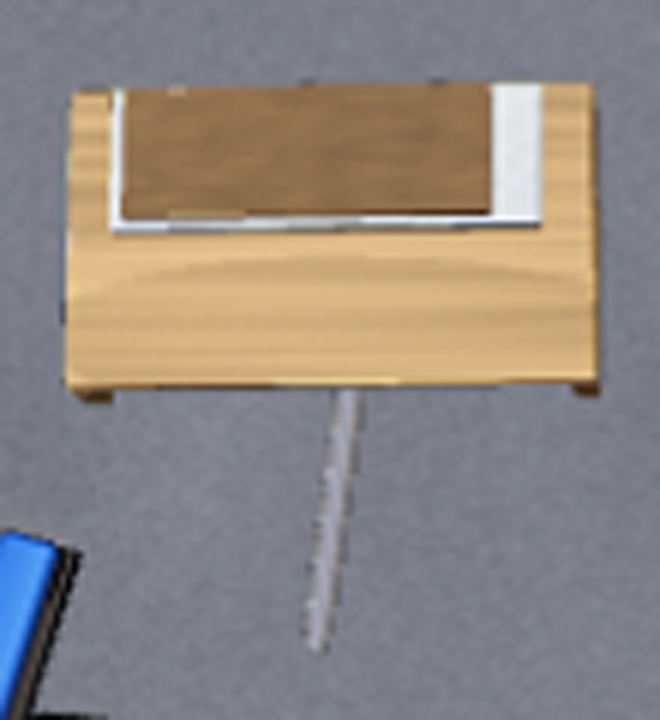

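View pics/top0b.png

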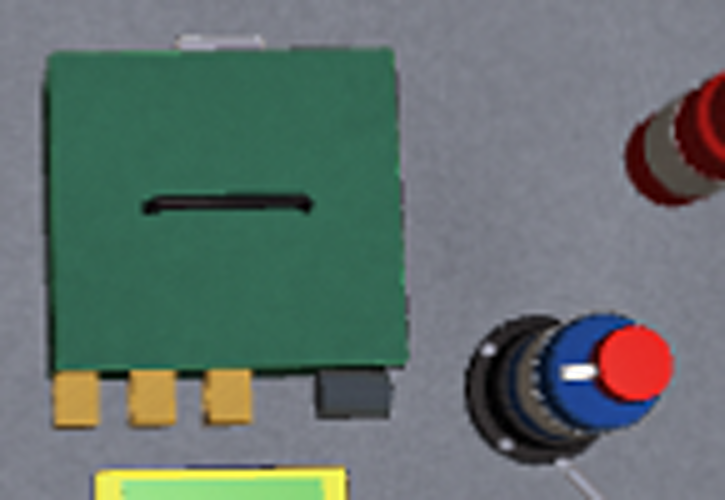

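View pics/sc0b.png

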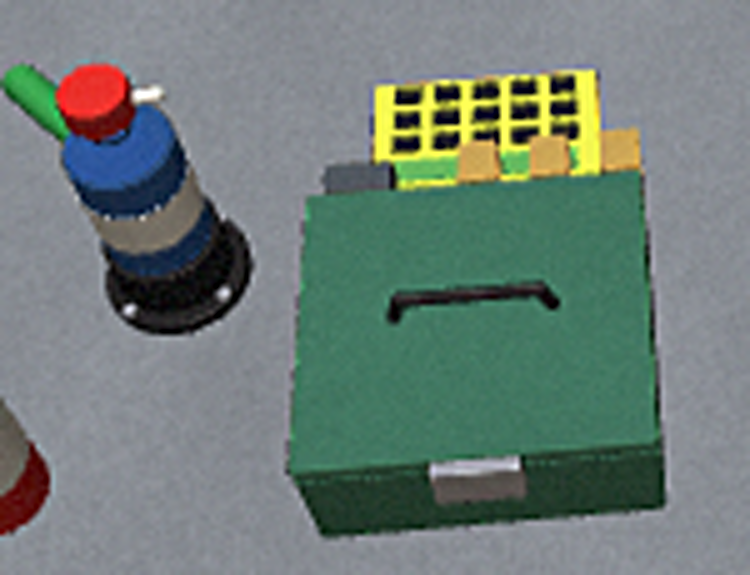

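Run:
```python
from h import *
o=np.array([255,135])
c=cam('top')
for n,p,z in [('lidBL',(50,53),.091),('lidBR',(395,48),.091),('lidFR',(407,368),.091),('lidFL',(53,370),.091),('brassFL',(55,424),.09),('brass3FR',(252,422),.09),('noz',(635,362),.19)]:
    print(n,np.round(bp('top',o+np.array(p)/5,z,c),4))
o=np.array([125,110])
for n,p,z in [('tip',(316,648),.006),('mid',(346,395),.006),('rFL',(68,388),.051),('rFR',(598,380),.051),('rBL',(72,92),.051),('rBR',(592,85),.051)]:
    print(n,np.round(bp('top',o+np.array(p)/6,z,c),4))
for n,u in [('yb',(106,190)),('stT',(128,200)),('stB',(122,242)),('stR',(136,203)),('mouse',(138,230)),('calTL',(275,229)),('calTR',(324,229)),('calB',(276,259))]: print(n,np.round(bp('top',u,.02,c),3))
```

```text
lidBL [0.6995 0.0105 0.091 ]
lidBR [ 0.7022 -0.1879  0.091 ]
lidFR [ 0.518  -0.1885  0.091 ]
lidFL [0.5182 0.0109 0.091 ]
brassFL [0.488  0.0101 0.09  ]
brass3FR [ 0.4884 -0.1003  0.09  ]
noz [ 0.5116 -0.2862  0.19  ]
tip [0.4999 0.2699 0.006 ]
mid [0.6276 0.2567 0.006 ]
rFL [0.6243 0.3864 0.051 ]
rFR [0.6267 0.1272 0.051 ]
rBL [0.7736 0.3893 0.051 ]
rBR [0.7751 0.1305 0.051 ]
yb [0.584 0.485 0.02 ]
stT [0.553 0.417 0.02 ]
stB [0.429 0.432 0.02 ]
stR [0.544 0.393 0.02 ]
mouse [0.464 0.385 0.02 ]
calTL [ 0.465 -0.02   0.02 ]
calTR [ 0.464 -0.165  0.02 ]
calB [ 0.377 -0.022  0.02 ]
```

```bash
cat >> h.py <<'E'
from scipy.spatial.transform import Rotation as Ro
def st():
    o=r.observe(); return o['time_s'],np.array(o['eef_pos']),Ro.from_rotvec(o['tool_rot']).as_matrix(),o
def down(yaw):  # tool z down, tool y at heading yaw
    y=np.array([np.cos(yaw),np.sin(yaw),0]); z=np.array([0,0,-1.]); return np.c_[np.cross(y,z),y,z]
def plan(P,yaw,s=None):
    t,p,R,o=st()
    Rt=down(yaw); d=Ro.from_matrix(R.T@Rt).as_rotvec(); off=R.T@(np.array(P)-p)
    print('t%.2f'%t,'pos',np.round(p,4),'yaw',np.round(np.degrees(np.arctan2(R[1,1],R[0,1])),2),'tz',np.round(R[:,2],4),'w',round(o['gripper_width'],4),'F',np.round(o['ft_force'],1),'q',np.round(o['joint_positions'],2))
    print('total offset units',np.round(off/.04,3),'total turn units',np.round(d/.1,3))
E
python3 - <<'E'
from h import *
t,p,R,o=st(); print(R.round(3))
plan([.589,.2605,.15],np.arctan2(.995,.103))
plan([.589,.2605,.15],np.arctan2(-.995,-.103))
E
```

```text
[[-0.912  0.411  0.   ]
 [ 0.411  0.912  0.   ]
 [ 0.     0.    -1.   ]]
t0.60 pos [0.2262 0.5014 0.2313] yaw 65.72 tz [ 0.  0. -1.] w 0.0854 F [ 0.5 -0.7 -0.1] q [ 1.01  0.33 -0.19  1.05  0.    1.44]
total offset units [-10.745  -1.759   2.032] total turn units [ 0.    -0.    -3.207]
t0.60 pos [0.2262 0.5014 0.2313] yaw 65.72 tz [ 0.  0. -1.] w 0.0854 F [ 0.5 -0.7 -0.1] q [ 1.01  0.33 -0.19  1.05  0.    1.44]
total offset units [-10.745  -1.759   2.032] total turn units [-0.    -0.    28.209]
```

Emit:
step_arm:
  offset:
    - [-1, 0, 0]
    - [-1, 0, 0]
    - [-1, 0, 0]
    - [-1, 0, 0]
    - [-1, 0, 0]
  dr:
    - [0, 0, -0.8]
    - [0, 0, -0.8]
    - [0, 0, -0.8]
    - [0, 0, -0.8]
    - [0, 0, 0]
  claw: [0.6, 0.6, 0.6, 0.6, 0.6]

```text
time_s: 1.1
eef_pos: [0.4191, 0.4513, 0.2321]
tool_rot: [-0.125, -3.138, -0.002]
ft_force: [-0.1, 0.2, -0.2]
gripper_width: 0.0511
```

Run:
```python
from h import *
plan([.589,.2605,.15],np.arctan2(.995,.103))
```

```text
t1.10 pos [0.4191 0.4513 0.2321] yaw 85.43 tz [-0.0011  0.0015 -1.    ] w 0.0511 F [-0.1  0.2 -0.2] q [ 0.7   0.45 -0.01  1.12  0.    0.78]
total offset units [-4.618 -4.419  2.039] total turn units [ 0.014 -0.013  0.233]
```

Emit:
step_arm:
  offset:
    - [-0.9, -0.9, 0.2]
    - [-0.9, -0.9, 0.2]
    - [-0.9, -0.9, 0.2]
    - [-0.9, -0.9, 0.2]
    - [-0.9, -0.7, 0.2]
  dr:
    - [0, 0, 0.2]
    - [0, 0, 0]
    - [0, 0, 0]
    - [0, 0, 0]
    - [0, 0, 0]
  claw: [0.6, 0.6, 0.6, 0.6, 0.6]

```text
time_s: 1.6
eef_pos: [0.5832, 0.2687, 0.1928]
tool_rot: [0.151, 3.135, 0.009]
ft_force: [0.1, 0.3, -0.7]
gripper_width: 0.0511
```

Run:
```python
from h import *
c=cam('wrist'); im=r.get_image('wrist'); save(im,'w1.png')
im2=r.get_image('wrist'); c2=cam('wrist')
print(np.round(c[2],3)); print(np.round(c2[2]-c[2],4).tolist())
np.savez('w1.npz',K=c2[0],d=c2[1],E=c2[2]); save(im2,'w1b.png')
print(r.spot_in('pin','wrist'))
plan([.589,.2605,.08],np.arctan2(.995,.103))
```

```text
[[ 0.096  0.943  0.318  0.502]
 [ 0.995 -0.093 -0.026  0.275]
 [ 0.005  0.319 -0.948  0.335]
 [ 0.     0.     0.     1.   ]]
[[0.007, -0.0008, 0.0001, 0.0026], [-0.0007, -0.006, -0.0041, -0.0022], [-0.0019, 0.0005, 0.0001, -0.0015], [0.0, 0.0, 0.0, 0.0]]
[{'extent': [241.8, 83.9, 256.8, 203.2], 'p': 0.88}]
t1.75 pos [0.5838 0.2679 0.1918] yaw 84.2 tz [ 0.0023  0.0051 -1.    ] w 0.0513 F [-0.   1.3 -0.4] q [0.31 0.52 0.01 1.05 0.   0.41]
total offset units [-0.143 -0.184  2.795] total turn units [0.053 0.018 0.019]
```

View pics/w1b.png

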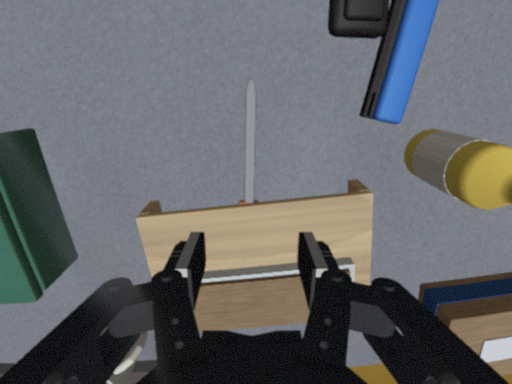

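Run:
```python
from h import *
f=np.load('w1.npz'); c=(f['K'],f['d'],f['E'])
for n,u,z in [('tip',(250.8,81),.006),('mid',(250,140),.006),('sh',(249.3,202),.006),('rL',(372,194),.051),('rR',(141,215),.051),('stap',(383,121),.042),('yb',(438,130),.0)]: print(n,np.round(bp('w',u,z,c),4))
```

```text
tip [0.4948 0.2743 0.006 ]
mid [0.5586 0.2667 0.006 ]
sh [0.6346 0.2579 0.006 ]
rL [0.6214 0.3909 0.051 ]
rR [0.6197 0.141  0.051 ]
stap [0.5467 0.4038 0.042 ]
yb [0.5693 0.4907 0.    ]
```

Emit:
step_arm:
  offset:
    - [-0.1, -0.1, 0.9]
    - [0, 0, 0.9]
    - [0, 0, 0.9]
    - [0, 0, 0.7]
    - [0, 0, 0.4]
  dr:
    - [0.05, 0, 0]
    - [0, 0, 0]
    - [0, 0, 0]
    - [0, 0, 0]
    - [0, 0, 0]
  claw: [0.6, 0.6, 0.6, 0.6, 0.6]

```text
time_s: 2.25
eef_pos: [0.5891, 0.2693, 0.0406]
tool_rot: [0.152, 3.128, 0.009]
ft_force: [-0.4, -0.4, 0.1]
gripper_width: 0.0513
```

Run:
```python
from h import *
im=r.get_image('wrist'); c=cam('wrist');save(im,'w2.png')
plan([.587,.2635,.003],np.radians(83.8))
```

```text
t2.30 pos [0.5875 0.2689 0.0382] yaw 84.46 tz [ 0.0069  0.0042 -1.    ] w 0.0516 F [-0.9 -0.7 -1.6] q [ 0.31  0.67 -0.16  0.73  0.    0.41]
total offset units [ 0.006 -0.141  0.88 ] total turn units [0.049 0.065 0.115]
```

View pics/w2.png

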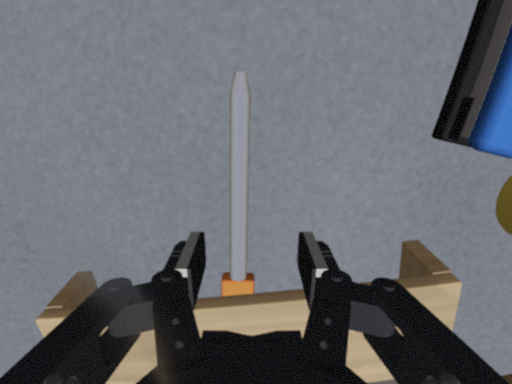

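Run:
```python
from h import *
c=cam('wrist')
for n,u in [('tip',(240,72)),('mid',(239,180)),('sh',(238,275))]: print(n,np.round(bp('w',u,.006,c),4))
```

```text
tip [0.4956 0.2705 0.006 ]
mid [0.5599 0.2629 0.006 ]
sh [0.6314 0.2543 0.006 ]
```

Emit:
step_arm:
  offset:
    - [0, -0.22, 0.4]
    - [0, 0, 0.35]
    - [0, 0, 0.15]
    - [0, 0, 0]
    - [0, 0, 0]
  dr:
    - [0.05, 0.06, 0.2]
    - [0, 0, 0]
    - [0, 0, 0]
    - [0, 0, 0]
    - [0, 0, 0]
  claw: [0.6, 0.6, 0.6, 0.6, 0.5]

```text
time_s: 2.8
eef_pos: [0.5864, 0.2622, 0.0014]
tool_rot: [0.181, 3.135, 0.001]
ft_force: [-0.2, 0.2, 0.1]
gripper_width: 0.0423
```

Run:
```python
from h import *
plan([.585,.2600,.003],np.radians(83.2))
```

```text
t2.80 pos [0.5864 0.2622 0.0014] yaw 83.4 tz [ 1.3e-03  5.0e-04 -1.0e+00] w 0.0423 F [-0.2  0.2  0.1] q [ 0.31  0.71 -0.19  0.67  0.    0.42]
total offset units [ 0.027 -0.059 -0.041] total turn units [0.006 0.013 0.035]
```

Emit:
step_arm:
  offset:
    - [0, -0.05, -0.06]
    - [0, 0, 0]
    - [0, 0, 0]
    - [0, 0, 0]
    - [0, 0, 0]
  dr:
    - [0, 0, 0]
    - [0, 0, 0]
    - [0, 0, 0]
    - [0, 0, 0]
    - [0, 0, 0]
  claw: [0.3, 0.1, 0, 0, 0]

```text
time_s: 3.3
eef_pos: [0.5877, 0.2605, 0.0064]
tool_rot: [0.181, 3.132, 0.003]
ft_force: [0.6, -1.0, -1.3]
gripper_width: 0.0091
```

Run:
```python
from h import *
# draw out along pin axis ~0.1, keep low
plan([.587-.110,.2602+.013,.006],np.radians(83.2))
```

```text
t3.30 pos [0.5877 0.2605 0.0064] yaw 83.39 tz [ 0.0049  0.0016 -1.    ] w 0.0091 F [ 0.6 -1.  -1.3] q [ 0.3   0.7  -0.19  0.67  0.    0.42]
total offset units [ 2.786 -0.003 -0.003] total turn units [0.022 0.047 0.033]
```

Emit:
step_arm:
  offset:
    - [0, 0, 0]
    - [0, 0, 0.08]
    - [0, 0, 0.04]
    - [0, 0, 0]
    - [0, 0, 0]
  dr:
    - [0, 0.03, 0]
    - [0, 0, 0]
    - [0, 0, 0]
    - [0, 0, 0]
    - [0, 0, 0]
  claw: [0.35, 0.35, 0.35, 0.35, 0.35]

```text
time_s: 3.8
eef_pos: [0.5881, 0.2606, 0.0014]
tool_rot: [0.181, 3.134, 0.004]
ft_force: [-0.4, -0.1, 0.3]
gripper_width: 0.03
```

Run:
```python
from h import *
plan([.587,.2602,.000],np.radians(83.2))
```

```text
t3.80 pos [0.5881 0.2606 0.0014] yaw 83.39 tz [ 0.0023  0.0023 -1.    ] w 0.03 F [-0.4 -0.1  0.3] q [ 0.3   0.71 -0.19  0.67  0.    0.42]
total offset units [ 0.027 -0.013  0.034] total turn units [0.025 0.021 0.032]
```

Emit:
step_arm:
  offset:
    - [0, 0, 0]
    - [0, 0, 0]
    - [0, 0, 0]
    - [0, 0, 0]
    - [0, 0, 0]
  dr:
    - [0, 0, 0]
    - [0, 0, 0]
    - [0, 0, 0]
    - [0, 0, 0]
    - [0, 0, 0]
  claw: [0.1, 0, 0, 0, 0]

```text
time_s: 4.3
eef_pos: [0.5882, 0.2607, 0.0016]
tool_rot: [0.181, 3.134, 0.004]
ft_force: [0.5, 0.1, -0.3]
gripper_width: 0.0091
```

Run:
```python
from h import *
plan([.587-.110,.2602+.013,.006],np.radians(83.2))
im=r.get_image('wrist'); save(im,'w3.png')
```

```text
t4.30 pos [0.5882 0.2607 0.0016] yaw 83.39 tz [ 0.0026  0.0023 -1.    ] w 0.0091 F [ 0.5  0.1 -0.3] q [ 0.3   0.71 -0.19  0.67  0.    0.42]
total offset units [ 2.798 -0.008 -0.117] total turn units [0.026 0.023 0.033]
```

View pics/w3.png

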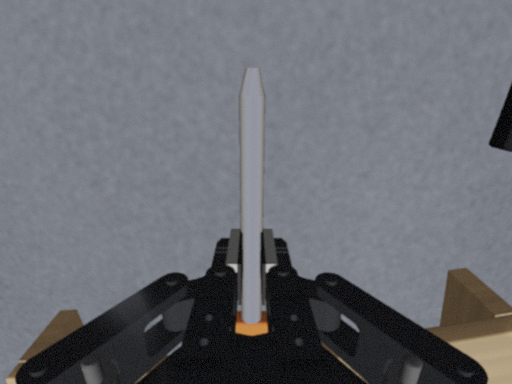

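Emit:
step_arm:
  offset:
    - [0.3, 0, -0.08]
    - [0.7, 0, 0]
    - [0.8, 0, 0]
    - [0.8, 0, 0]
    - [0.7, 0, 0]
  dr:
    - [0, 0, 0]
    - [0, 0, 0]
    - [0, 0, 0]
    - [0, 0, 0]
    - [0, 0, 0]
  claw: [0, 0, 0, 0, 0]

```text
time_s: 4.85
eef_pos: [0.4533, 0.2756, 0.0041]
tool_rot: [0.186, 3.132, 0.006]
ft_force: [0.3, 0.1, -0.8]
gripper_width: 0.0092
```

Run:
```python
from h import *
plan([.587-.120,.2602+.014,.0015],np.radians(83.2))
im=r.get_image('wrist'); save(im,'w4.png')
```

```text
t4.85 pos [0.4533 0.2756 0.0041] yaw 83.19 tz [ 0.0043  0.0033 -1.    ] w 0.0092 F [ 0.3  0.1 -0.8] q [ 0.41  0.55 -0.51  0.5   0.    0.53]
total offset units [-0.344  0.005  0.067] total turn units [ 0.038  0.039 -0.002]
```

View pics/w4.png

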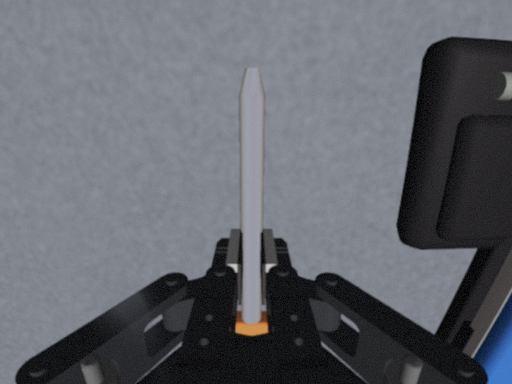

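Emit:
step_arm:
  offset:
    - [0, 0, 0.06]
    - [0, 0, 0]
    - [0, 0, 0]
    - [0, 0, -0.7]
    - [-0.9, 0, -0.3]
  dr:
    - [0.03, 0.03, 0]
    - [0, 0, 0]
    - [0, 0, 0]
    - [0, 0, 0]
    - [0, 0, 0]
  claw: [0, 0.3, 0.6, 0.6, 0.6]

```text
time_s: 5.4
eef_pos: [0.4766, 0.2709, 0.0404]
tool_rot: [-0.175, -3.123, 0.006]
ft_force: [0.2, -0.0, 0.4]
gripper_width: 0.0515
```

Emit:
step_arm:
  offset:
    - [-0.9, 0, 0]
    - [0, 0, 0]
  dr:
    - [0, 0, 0]
    - [0, 0, 0]
  claw: [0.6, 0.6]

```text
time_s: 5.6
eef_pos: [0.5207, 0.2672, 0.043]
tool_rot: [-0.18, -3.132, 0.001]
ft_force: [0.5, 0.4, 0.5]
gripper_width: 0.0512
```

Run:
```python
from h import *
im=r.get_image('wrist'); save(im,'w5.png')
plan([.528,.2665,.0015],np.radians(83.2))
print(r.spot_in('pin','wrist'))
```

```text
t5.65 pos [0.5181 0.2672 0.0425] yaw 83.47 tz [-7.8e-03 -5.0e-04 -1.0e+00] w 0.0517 F [-0.3  0.4 -0.4] q [ 0.35  0.58 -0.33  0.67  0.    0.46]
total offset units [-0.255  0.013  1.024] total turn units [-0.014 -0.077  0.048]
[{'extent': [233.5, 0.0, 270.1, 262.0], 'p': 0.83}]
```

View pics/w5.png

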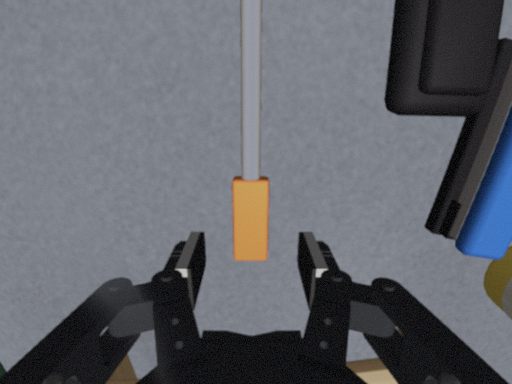

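Run:
```python
from h import *
c=cam('wrist')
for n,u in [('sh',(251.3,178)),('end',(251,261)),('L',(269,220)),('R',(234,220)),('shaft',(251.5,20))]: print(n,np.round(bp('w',u,.012,c),4))
```

```text
sh [0.4865 0.2693 0.012 ]
end [0.5463 0.2623 0.012 ]
L [0.5166 0.2777 0.012 ]
R [0.514  0.2547 0.012 ]
shaft [0.3973 0.2795 0.012 ]
```

Emit:
step_arm:
  offset:
    - [0.04, -0.03, 0.4]
    - [0, 0, 0.4]
    - [0, 0, 0.2]
    - [0, 0, 0]
    - [0, 0, 0]
  dr:
    - [0, -0.08, 0.03]
    - [0, 0, 0]
    - [0, 0, 0]
    - [0, 0, 0]
    - [0, 0, 0]
  claw: [0.6, 0.6, 0.6, 0.6, 0.6]

```text
time_s: 6.2
eef_pos: [0.508, 0.2653, -0.0006]
tool_rot: [-0.18, -3.127, 0.007]
ft_force: [0.2, 0.0, -0.3]
gripper_width: 0.0513
```

Run:
```python
from h import *
plan([.5164,.2658,.0015],np.radians(83.3))
```

```text
t6.20 pos [ 0.508   0.2653 -0.0006] yaw 83.41 tz [-0.0095 -0.0037 -0.9999] w 0.0513 F [ 0.2  0.  -0.3] q [ 0.35  0.62 -0.38  0.58 -0.    0.47]
total offset units [-0.206  0.035 -0.056] total turn units [-0.048 -0.091  0.019]
```

Emit:
step_arm:
  offset:
    - [-0.21, 0.03, -0.06]
    - [0, 0, 0]
    - [0, 0, 0]
  dr:
    - [-0.05, -0.1, 0.02]
    - [0, 0, 0]
    - [0, 0, 0]
  claw: [0.6, 0.6, 0.6]

```text
time_s: 6.5
eef_pos: [0.5179, 0.2661, 0.0033]
tool_rot: [0.183, 3.133, 0.002]
ft_force: [0.3, 1.2, -0.2]
gripper_width: 0.0511
```

Run:
```python
from h import *
plan([.5164,.2658,.0015],np.radians(83.3))
```

```text
t6.50 pos [0.5179 0.2661 0.0033] yaw 83.31 tz [ 0.0036  0.0011 -1.    ] w 0.0511 F [ 0.3  1.2 -0.2] q [ 0.35  0.62 -0.37  0.57 -0.    0.46]
total offset units [ 0.036 -0.013  0.045] total turn units [0.015 0.034 0.001]
```

Emit:
step_arm:
  offset:
    - [0.03, 0, 0.04]
    - [0, 0, 0]
    - [0, 0, 0]
    - [0, 0, 0]
    - [0, 0, 0]
  dr:
    - [0.01, 0.03, 0]
    - [0, 0, 0]
    - [0, 0, 0]
    - [0, 0, 0]
    - [0, 0, 0]
  claw: [0.6, 0.3, 0, 0, 0]

```text
time_s: 7.0
eef_pos: [0.5175, 0.2666, 0.0028]
tool_rot: [0.183, 3.134, 0.002]
ft_force: [-0.5, -0.5, -0.9]
gripper_width: 0.022
```

Run:
```python
from h import *
plan([.503,.2658,.16],np.radians(173.3))
```

```text
t7.00 pos [0.5175 0.2666 0.0028] yaw 83.3 tz [ 0.0022  0.0013 -1.    ] w 0.022 F [-0.5 -0.5 -0.9] q [ 0.35  0.62 -0.37  0.58  0.    0.47]
total offset units [ 0.351 -0.057 -3.93 ] total turn units [-4.0000e-03  2.8000e-02 -1.5708e+01]
```

Emit:
step_arm:
  offset:
    - [0, 0, -0.6]
    - [0, 0, -0.8]
    - [0, 0, -0.8]
    - [0, 0, -0.4]
    - [0, 0, 0]
  dr:
    - [0, 0, 0]
    - [0, 0, 0]
    - [0, 0, -0.9]
    - [0, 0, -0.9]
    - [0, 0, -0.9]
  claw: [0, 0, 0, 0, 0]

```text
time_s: 7.5
eef_pos: [0.5148, 0.2654, 0.1074]
tool_rot: [0.255, -3.127, 0.002]
ft_force: [0.4, -1.0, -2.2]
gripper_width: 0.0224
```

Emit:
step_arm:
  offset:
    - [0, 0, 0]
    - [0, 0, 0]
    - [0, 0, 0]
    - [0, 0, 0]
    - [0, 0, 0]
  dr:
    - [0, 0, -1]
    - [0, 0, -1]
    - [0, 0, -1]
    - [0, 0, -1]
    - [0, 0, -1]
  claw: [0, 0, 0, 0, 0]

```text
time_s: 8.0
eef_pos: [0.514, 0.2651, 0.1068]
tool_rot: [1.052, -2.954, 0.0]
ft_force: [0.0, -0.9, -1.1]
gripper_width: 0.0223
```

Emit:
step_arm:
  offset:
    - [0, 0, 0]
    - [0, 0, 0]
    - [0, 0, 0]
    - [0, 0, 0]
    - [0, 0, 0]
  dr:
    - [0, 0, -1]
    - [0, 0, -1]
    - [0, 0, -1]
    - [0, 0, -1]
    - [0, 0, -1]
  claw: [0, 0, 0, 0, 0]

```text
time_s: 8.5
eef_pos: [0.5117, 0.2646, 0.1042]
tool_rot: [1.776, -2.579, -0.005]
ft_force: [0.5, 0.5, -1.7]
gripper_width: 0.022
```

Run:
```python
from h import *
im=r.get_image('wrist'); save(im,'w6.png')
plan([.503,.22,.1],np.radians(180))
```

```text
t8.55 pos [0.5117 0.2645 0.1041] yaw 159.24 tz [-0.01   -0.0032 -0.9999] w 0.0218 F [ 0.5 -0.1 -1.9] q [ 0.35  0.49 -0.29  0.8   0.   -0.86]
total offset units [ 1.117 -0.193  0.107] total turn units [ 0.093 -0.05  -3.622]
```

View pics/w6.png

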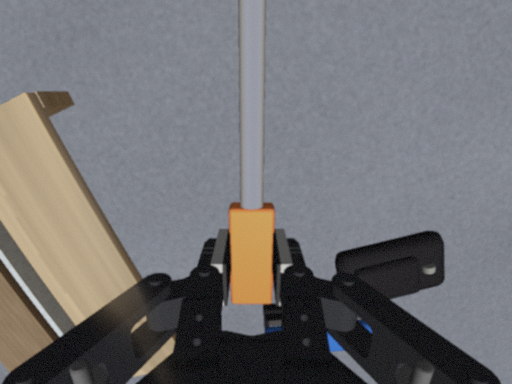

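Emit:
step_arm:
  offset:
    - [0, 0, 0]
    - [0, 0, 0]
    - [0, 0, 0]
    - [0, 0, 0]
    - [0.8, 0, 0]
  dr:
    - [0.1, -0.05, -0.9]
    - [0, 0, -0.9]
    - [0, 0, -0.9]
    - [0, 0, -0.9]
    - [0, 0, 0]
  claw: [0, 0, 0, 0, 0]

```text
time_s: 9.05
eef_pos: [0.5103, 0.2345, 0.1021]
tool_rot: [2.23, -2.211, -0.002]
ft_force: [-0.2, -0.6, -0.9]
gripper_width: 0.0224
```

Run:
```python
from h import *
im=r.get_image('wrist'); save(im,'w7.png');cw=cam('wrist'); np.savez('w7.npz',K=cw[0],d=cw[1],E=cw[2])
im=r.get_image('top'); save(im,'t7.png',(165,130,345,240),4.4)
im=r.get_image('scene'); save(im,'s7.png',(150,80,400,270),3.2)
plan([.503,.22,.075],np.radians(180))
```

```text
t9.20 pos [0.5096 0.2311 0.1019] yaw -179.96 tz [-0.0037 -0.0022 -1.    ] w 0.0223 F [-0.4  1.1 -2.3] q [ 0.29  0.46 -0.34  0.77 -0.   -1.28]
total offset units [0.275 0.164 0.673] total turn units [ 0.037 -0.022  0.008]
```

View pics/w7.png

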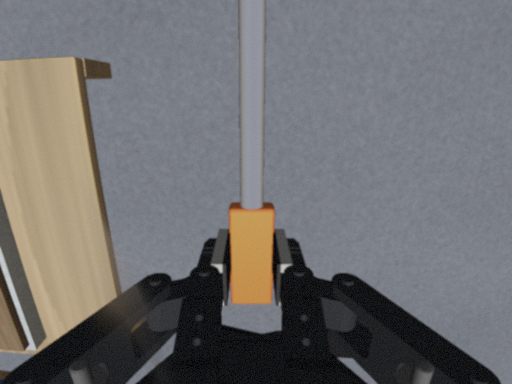

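View pics/t7.png

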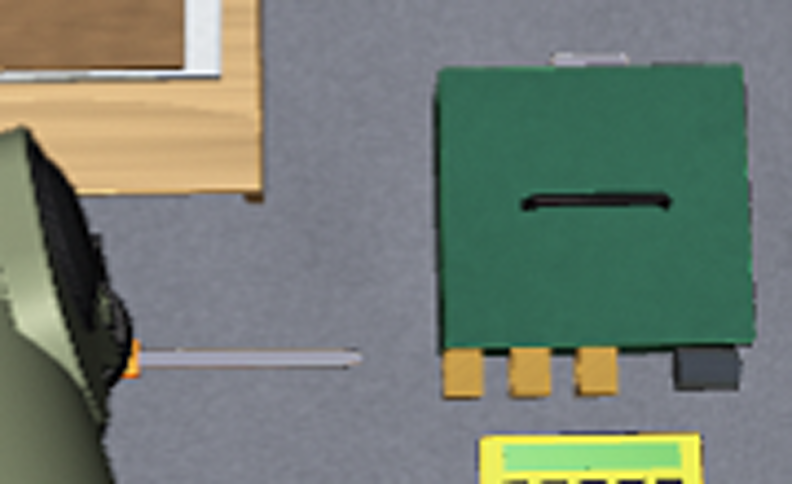

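View pics/s7.png

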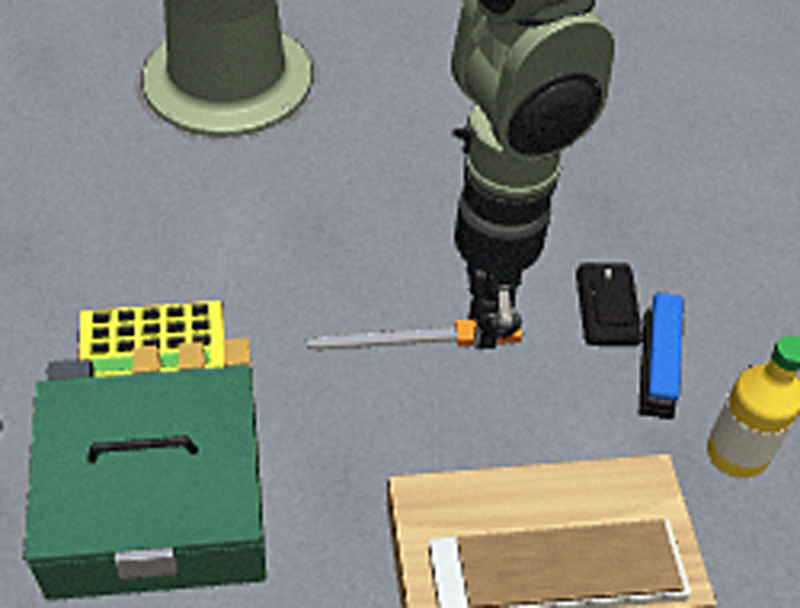

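```bash
cat >> h.py <<'E'
def tri(obs):
    A=[];b=[]
    for c,uv in obs:
        K,d,E=c; p=cv2.undistortPoints(np.array([[uv]],float),K,d)[0,0]
        v=E[:3,:3]@np.array([p[0],p[1],1]); v/=np.linalg.norm(v); M=np.eye(3)-np.outer(v,v)
        A.append(M); b.append(M@E[:3,3])
    x=np.linalg.lstsq(np.vstack(A),np.hstack(b),rcond=None)[0]
    return x
E
python3 - <<'E'
from h import *
T=cam('top');S=cam('scene')
def go(n,a,b): 
    a=(165+a[0]/4.4,130+a[1]/4.4); b=(150+b[0]/3.2,80+b[1]/3.2)
    x=tri([(T,a),(S,b)]); print(n,x.round(4),(pr('top',x,T)-a).round(2),(pr('scene',x,S)-b).round(2))
go('tip',(361,358),(307,344))
go('sh',(139,358),(457,331))
# expected projections
im=cv2.cvtColor(cv2.imread('pics/top0.png'),cv2.COLOR_BGR2RGB)
im=r.get_image('top');sc=r.get_image('scene')
save(sc,'s8.png',(160,170,260,220),8); save(im,'t8.png',(240,190,340,240),8)
c=np.load('w7.npz');c=(c['K'],c['d'],c['E'])
Rt=st()[2];p=st()[1]
for u in [(252,207),(252,302),(229,207),(275,207),(252.5,20)]:
    w=bp('w',u,p[2]+.009,c); print(u,(Rt.T@(w-p)).round(4))
E
```

```text
tip [0.5107 0.0656 0.1072] [[-0.99 -0.05]] [[-0.92  0.02]]
sh [0.5113 0.2048 0.1115] [[-1.28 -0.14]] [[-1.19  0.07]]
(252, 207) [ 0.0313  0.001  -0.009 ]
(252, 302) [-0.0273  0.001  -0.009 ]
(229, 207) [ 0.0313 -0.0105 -0.009 ]
(275, 207) [ 0.0313  0.0125 -0.0089]
(252.5, 20) [ 0.1156  0.0012 -0.0088]
```

View pics/s8.png

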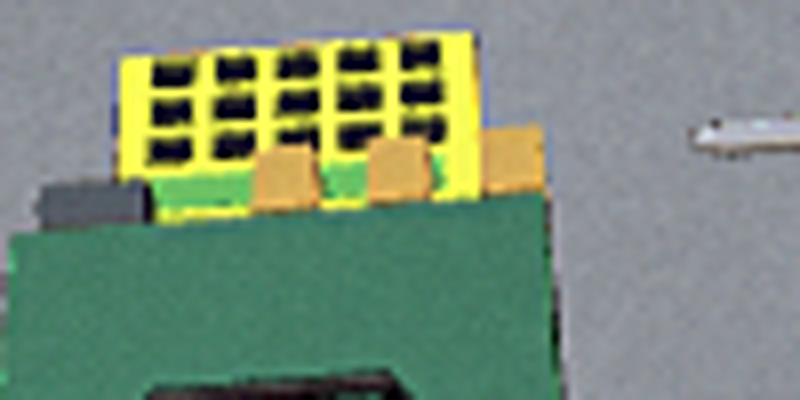

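View pics/t8.png

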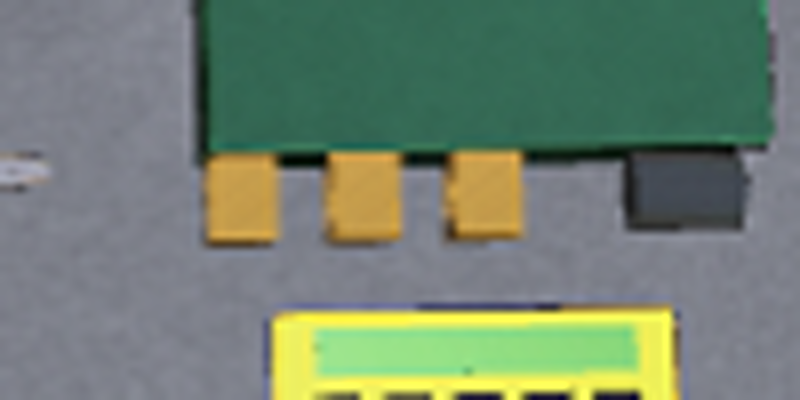

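Run:
```python
from h import *
T=cam('top');S=cam('scene')
def go(n,a,b): 
    a=(240+(a[0]+.0)/8,190+a[1]/8); b=(160+b[0]/8,170+b[1]/8)
    x=tri([(T,a),(S,b)]); print(n,x.round(4),(pr('top',x,T)-a).round(2),(pr('scene',x,S)-b).round(2))
go('k1 front left',(205,237),(543,127))
go('k1 front right',(276,237),(482,131))
go('k3 front right',(522,235),(254,148))
go('k1 back left',(206,152),(546,192))
go('tip',(49,171),(692,136))
# hypothesised
for yaw in (-.01,0,.01):
    R=Ro.from_euler('z',yaw).as_matrix(); b0=np.array([.6095,-.0893,0])
    pts=[R@np.array(q)+b0 for q in [(-.122,.1,.09),(-.122,.076,.09),(-.122,-.01,.09),(-.09,.1,.091),(-.09,-.1,.091),(.09,.1,.091),(.09,-.1,.091)]]
    print(yaw,((pr('top',pts,T)-[240,190])*8).round(0).tolist(),((pr('scene',pts,S)-[160,170])*8).round(0).tolist())
```

```text
k1 front left [0.4884 0.013  0.0924] [[-0.63 -0.02]] [[-0.58  0.01]]
k1 front right [ 0.4883 -0.011   0.0925] [[-0.91 -0.02]] [[-0.84  0.  ]]
k3 front right [ 0.4883 -0.0972  0.092 ] [[-0.85  0.02]] [[-0.79 -0.01]]
k1 back left [0.5182 0.0125 0.0912] [[-0.71 -0.02]] [[-0.66  0.01]]
tip [0.5105 0.0678 0.1091] [[-0.84 -0.04]] [[-0.78  0.02]]
-0.01 [[203.0, 237.0], [271.0, 237.0], [517.0, 238.0], [203.0, 145.0], [771.0, 147.0], [202.0, -358.0], [759.0, -353.0]] [[536.0, 131.0], [473.0, 135.0], [246.0, 149.0], [539.0, 197.0], [1.0, 232.0], [558.0, 629.0], [-41.0, 670.0]]
0 [[206.0, 240.0], [275.0, 239.0], [521.0, 238.0], [205.0, 148.0], [773.0, 144.0], [199.0, -355.0], [756.0, -356.0]] [[533.0, 129.0], [470.0, 134.0], [243.0, 150.0], [536.0, 195.0], [-2.0, 234.0], [560.0, 626.0], [-38.0, 672.0]]
0.01 [[210.0, 243.0], [278.0, 242.0], [524.0, 237.0], [208.0, 151.0], [776.0, 142.0], [197.0, -352.0], [753.0, -358.0]] [[529.0, 128.0], [466.0, 132.0], [240.0, 150.0], [534.0, 194.0], [-5.0, 236.0], [563.0, 623.0], [-36.0, 675.0]]
```

Emit:
step_arm:
  offset:
    - [0.3, 0.18, 0.35]
    - [0.4, 0, 0.35]
    - [0, 0, 0.05]
    - [0, 0, 0]
  dr:
    - [0.04, -0.02, 0]
    - [0, 0, 0]
    - [0, 0, 0]
    - [0, 0, 0]
  claw: [0, 0, 0, 0]

```text
time_s: 9.7
eef_pos: [0.5039, 0.2071, 0.072]
tool_rot: [-2.222, 2.214, -0.0]
ft_force: [0.7, 0.3, -0.6]
gripper_width: 0.0221
```

Run:
```python
from h import *
plan([.5024,.20,.0715],np.radians(180))
```

```text
t9.70 pos [0.5039 0.2071 0.072 ] yaw -179.79 tz [ 0.004   0.0036 -1.    ] w 0.0221 F [ 0.7  0.3 -0.6] q [ 0.25  0.47 -0.42  0.67  0.   -1.32]
total offset units [0.178 0.039 0.012] total turn units [-0.04   0.036  0.037]
```

Emit:
step_arm:
  offset:
    - [0.12, 0.04, 0.01]
    - [0, 0, 0]
  dr:
    - [-0.03, 0.03, 0.03]
    - [0, 0, 0]
  claw: [0, 0]

```text
time_s: 9.9
eef_pos: [0.5028, 0.2036, 0.0723]
tool_rot: [-2.222, 2.218, -0.001]
ft_force: [0.2, 0.4, -1.2]
gripper_width: 0.0223
```

Run:
```python
from h import *
im=r.get_image('top');sc=r.get_image('scene')
save(sc,'s9.png',(200,165,300,225),8); save(im,'t9.png',(200,195,300,245),8)
im=r.get_image('wrist');save(im,'w9.png')
plan([.5024,.20,.0715],np.radians(180))
```

```text
t10.05 pos [0.5032 0.2037 0.0724] yaw -179.89 tz [ 0.0026  0.0015 -1.    ] w 0.0218 F [-0.  -0.1 -2. ] q [ 0.25  0.47 -0.42  0.67  0.   -1.32]
total offset units [0.093 0.021 0.023] total turn units [-0.026  0.015  0.019]
```

View pics/s9.png

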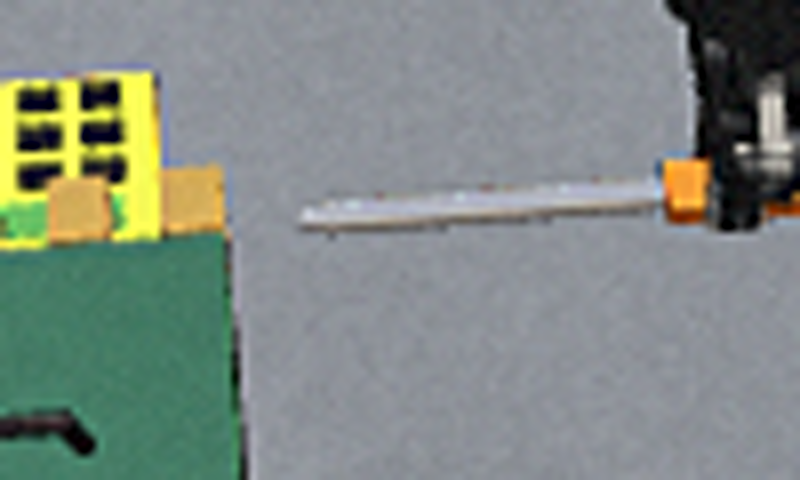

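View pics/t9.png

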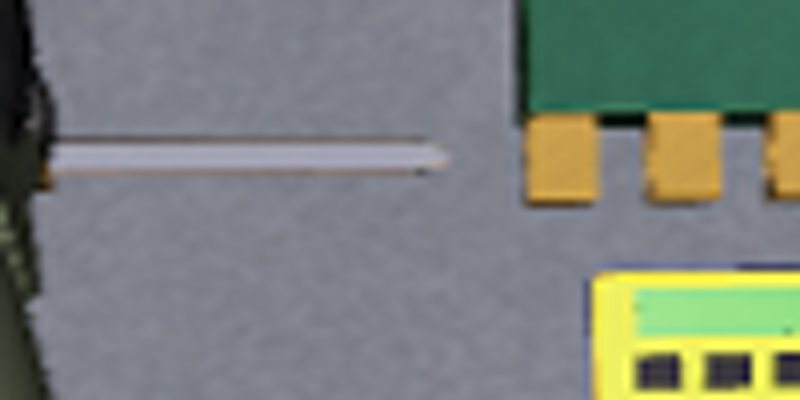

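View pics/w9.png

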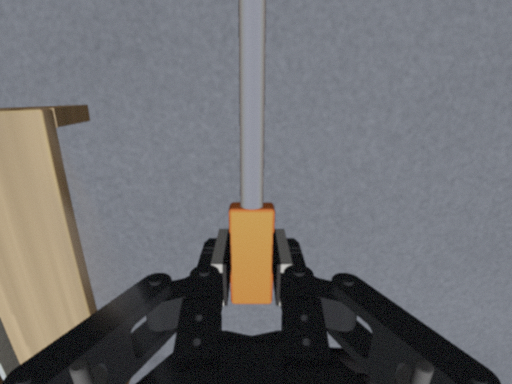

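Run:
```python
from h import *
T=cam('top');S=cam('scene')
def go(n,a,b): 
    a=(200+a[0]/8,195+a[1]/8); b=(200+b[0]/8,165+b[1]/8)
    x=tri([(T,a),(S,b)]); print(n,x.round(4),(pr('top',x,T)-a).round(2))
go('tip',(447,157),(302,219))
go('sh',(52,157),(662,193))
go('k1FL',(526,198),(222,166))
go('k1BL',(527,113),(225,229))
P=[[.5045,y,z] for y,z in ((.0335,.0755),(.1735,.0755),(.0335,.0775),(.0335,.0735))]
print(((pr('top',P,T)-[200,195])*8).round(0).tolist(),((pr('scene',P,S)-[200,165])*8).round(0).tolist())
P=[[.5034,y,.077] for y in (.0125,.0335,.10,.1735)]
print(((pr('top',P,T)-[200,195])*8).round(0).tolist(),((pr('scene',P,S)-[200,165])*8).round(0).tolist())
```

```text
tip [0.5038 0.0406 0.0765] [[-0.97 -0.04]]
sh [0.5045 0.1792 0.0775] [[-0.75 -0.07]]
k1FL [0.4881 0.0127 0.0926] [[-0.63 -0.02]]
k1BL [0.5177 0.0122 0.0925] [[-0.71 -0.02]]
[[459.0, 155.0], [63.0, 157.0], [459.0, 154.0], [459.0, 155.0]] [[277.0, 224.0], [641.0, 197.0], [276.0, 220.0], [277.0, 227.0]]
[[519.0, 157.0], [459.0, 157.0], [271.0, 159.0], [62.0, 160.0]] [[221.0, 223.0], [276.0, 219.0], [450.0, 206.0], [641.0, 193.0]]
```

Emit:
step_arm:
  offset:
    - [0.5, 0.01, 0]
    - [0.3, 0, 0]
    - [0.2, 0, 0]
    - [0.2, 0, 0]
    - [0, 0, 0]
  dr:
    - [-0.02, 0.015, 0.02]
    - [0, 0, 0]
    - [0, 0, 0]
    - [0, 0, 0]
    - [0, 0, 0]
  claw: [0, 0, 0, 0, 0]

```text
time_s: 10.55
eef_pos: [0.5038, 0.155, 0.0733]
tool_rot: [-2.221, 2.218, -0.001]
ft_force: [-1.4, -0.3, -1.5]
gripper_width: 0.0221
```

Run:
```python
from h import *
im=r.get_image('top');sc=r.get_image('scene')
save(sc,'s10.png',(180,165,280,225),6); save(im,'t10.png',(220,195,320,245),6)
plan([.5026,.15,.0722],np.radians(180))
```

```text
t10.65 pos [0.5039 0.1558 0.0734] yaw -179.88 tz [ 0.0029  0.0021 -1.    ] w 0.0218 F [-0.1 -0.2 -0.8] q [ 0.16  0.45 -0.46  0.66  0.   -1.41]
total offset units [0.146 0.033 0.029] total turn units [-0.029  0.021  0.021]
```

View pics/s10.png

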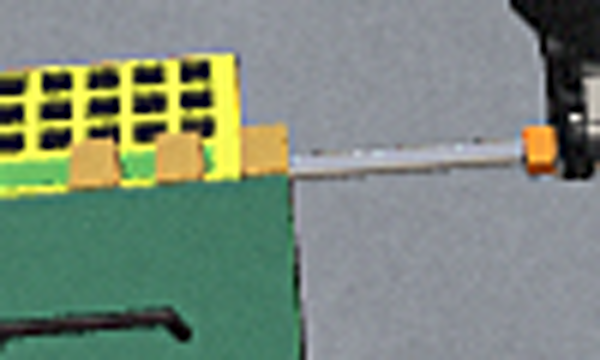

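View pics/t10.png

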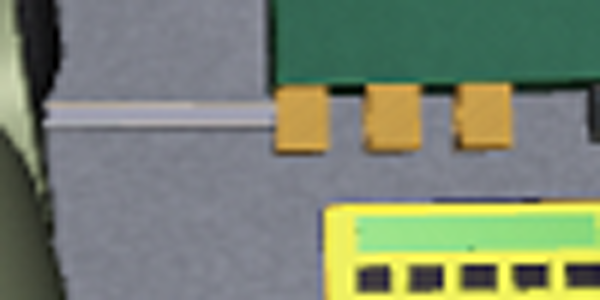

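Emit:
step_arm:
  offset:
    - [0.25, 0.03, 0.03]
    - [0.25, 0, 0]
    - [0.25, 0, 0]
    - [0.25, 0, 0]
    - [0, 0, 0]
  dr:
    - [-0.03, 0.02, 0.02]
    - [0, 0, 0]
    - [0, 0, 0]
    - [0, 0, 0]
    - [0, 0, 0]
  claw: [0, 0, 0, 0, 0]

```text
time_s: 11.15
eef_pos: [0.5025, 0.113, 0.0719]
tool_rot: [2.222, -2.22, -0.0]
ft_force: [-0.8, -0.6, -1.7]
gripper_width: 0.0221
```

Run:
```python
from h import *
plan([.503,.10,.0722],np.radians(180))
```

```text
t11.15 pos [0.5025 0.113  0.0719] yaw -179.93 tz [-5.e-04 -2.e-04 -1.e+00] w 0.0221 F [-0.8 -0.6 -1.7] q [ 0.08  0.43 -0.49  0.65 -0.   -1.49]
total offset units [ 0.326 -0.012 -0.009] total turn units [ 0.005 -0.002  0.012]
```

Smooth so far. Continue.

Emit:
step_arm:
  offset:
    - [0.25, -0.01, 0]
    - [0.25, 0, 0]
    - [0.25, 0, 0]
    - [0.25, 0, 0]
    - [0, 0, 0]
  dr:
    - [0, 0, 0.01]
    - [0, 0, 0]
    - [0, 0, 0]
    - [0, 0, 0]
    - [0, 0, 0]
  claw: [0, 0, 0, 0, 0]

```text
time_s: 11.65
eef_pos: [0.5032, 0.069, 0.072]
tool_rot: [2.221, -2.222, 0.0]
ft_force: [-0.3, 0.6, -0.6]
gripper_width: 0.0221
```

Run:
```python
from h import *
plan([.503,.0425,.0722],np.radians(180))
im=r.get_image('top');sc=r.get_image('scene')
save(sc,'s11.png',(160,165,280,225),6); save(im,'t11.png',(220,195,340,245),6)
```

```text
t11.65 pos [0.5032 0.069  0.072 ] yaw 179.96 tz [-0.e+00 -3.e-04 -1.e+00] w 0.0221 F [-0.3  0.6 -0.6] q [-0.01  0.42 -0.51  0.64 -0.   -1.58]
total offset units [ 0.663  0.004 -0.004] total turn units [ 0.    -0.003 -0.007]
```

View pics/s11.png

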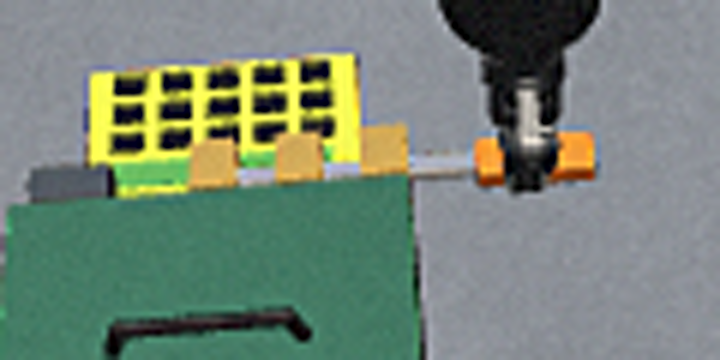

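View pics/t11.png

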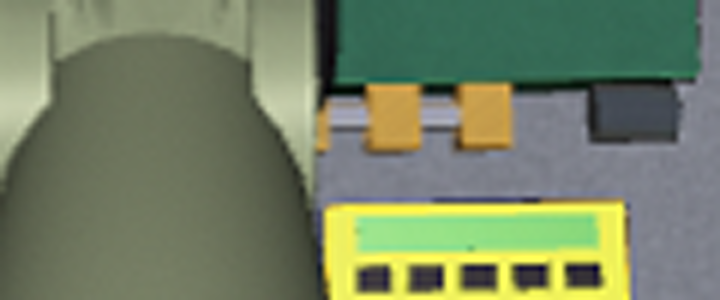

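Emit:
step_arm:
  offset:
    - [0.25, 0, 0]
    - [0.15, 0, 0]
    - [0.1, 0, 0]
    - [0, 0, 0]
  dr:
    - [0, 0, 0]
    - [0, 0, 0]
    - [0, 0, 0]
    - [0, 0, 0]
  claw: [0, 0, 0, 0]

```text
time_s: 12.15
eef_pos: [0.5031, 0.0491, 0.072]
tool_rot: [-2.223, 2.219, 0.001]
ft_force: [-0.3, -0.4, -1.0]
gripper_width: 0.022
```

Emit:
step_arm:
  offset:
    - [0.05, 0, 0]
    - [0.05, 0, 0]
    - [0, 0, 0]
  dr:
    - [0, 0, 0]
    - [0, 0, 0]
    - [0, 0, 0]
  claw: [0, 0, 0]

```text
time_s: 12.45
eef_pos: [0.5031, 0.0449, 0.072]
tool_rot: [-2.223, 2.219, 0.001]
ft_force: [-0.3, -0.5, -1.6]
gripper_width: 0.022
```

Emit:
step_arm:
  offset:
    - [0.05, 0, 0]
    - [0.03, 0, 0]
    - [0, 0, 0]
  dr:
    - [0, 0, 0]
    - [0, 0, 0]
    - [0, 0, 0]
  claw: [0, 0, 0]

```text
time_s: 12.75
eef_pos: [0.5031, 0.0417, 0.072]
tool_rot: [-2.224, 2.218, 0.001]
ft_force: [0.5, -0.4, -1.0]
gripper_width: 0.022
```

Run:
```python
from h import *
plan([.503,.0415,.0722],np.radians(180))
sc=r.get_image('scene')
save(sc,'s12.png',(160,165,260,225),8)
im=r.get_image('wrist'); save(im,'w12.png')
```

```text
t12.75 pos [0.5031 0.0417 0.072 ] yaw -179.85 tz [-1.e-04  9.e-04 -1.e+00] w 0.022 F [ 0.5 -0.4 -1. ] q [-0.06  0.42 -0.52  0.63  0.   -1.64]
total offset units [ 0.006  0.003 -0.006] total turn units [0.001 0.009 0.025]
```

View pics/s12.png

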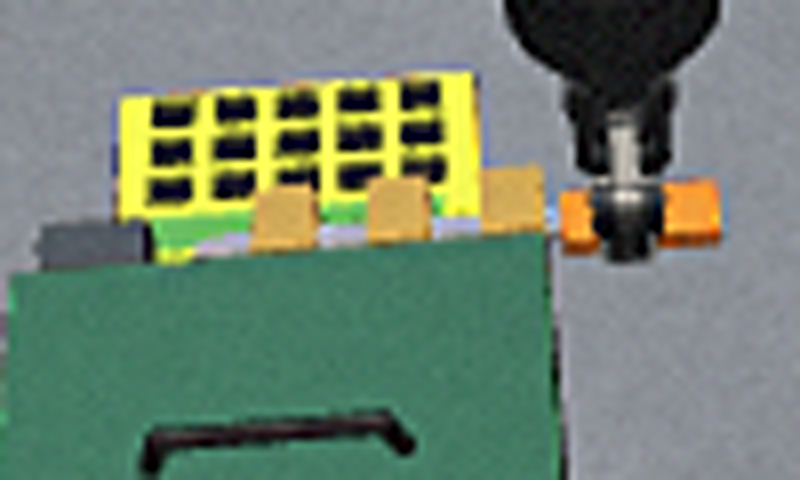

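View pics/w12.png

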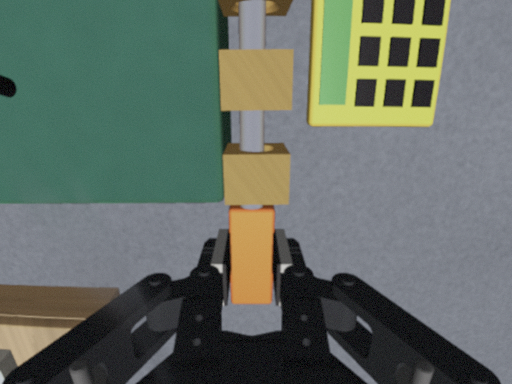

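Emit:
step_arm:
  offset:
    - [0.04, 0, 0]
    - [0.04, 0, 0]
    - [0.02, 0, 0]
    - [0, 0, 0]
  dr:
    - [0, 0, 0.02]
    - [0, 0, 0]
    - [0, 0, 0]
    - [0, 0, 0]
  claw: [0, 0, 0, 0]

```text
time_s: 13.25
eef_pos: [0.5031, 0.0376, 0.072]
tool_rot: [-2.222, 2.22, 0.001]
ft_force: [-0.1, 0.4, -1.3]
gripper_width: 0.0222
```

Emit:
step_arm:
  offset:
    - [0.03, 0, 0]
    - [0, 0, 0]
  dr:
    - [0, 0, 0]
    - [0, 0, 0]
  claw: [0, 0]

```text
time_s: 13.45
eef_pos: [0.5031, 0.0362, 0.072]
tool_rot: [-2.222, 2.22, 0.001]
ft_force: [-0.4, 0.1, -2.6]
gripper_width: 0.0224
```

Emit:
step_arm:
  offset:
    - [0.03, 0, 0]
    - [0, 0, 0]
  dr:
    - [0, 0, 0]
    - [0, 0, 0]
  claw: [0, 0]

```text
time_s: 13.65
eef_pos: [0.5031, 0.0356, 0.072]
tool_rot: [-2.221, 2.219, 0.003]
ft_force: [-0.2, 0.3, -2.4]
gripper_width: 0.0219
```

Emit:
step_arm:
  offset:
    - [0.03, 0, 0]
    - [0, 0, 0]
  dr:
    - [0, 0, 0]
    - [0, 0, 0]
  claw: [0, 0]

```text
time_s: 13.85
eef_pos: [0.503, 0.0356, 0.072]
tool_rot: [-2.221, 2.216, 0.006]
ft_force: [0.0, 0.5, -0.9]
gripper_width: 0.0221
```

Run:
```python
from h import *
plan([.503,.0415,.0722],np.radians(180))
sc=r.get_image('scene')
save(sc,'s13.png',(160,165,260,225),8)
im=r.get_image('wrist'); save(im,'w13.png',(180,120,330,320),3)
```

```text
t13.85 pos [0.503  0.0356 0.072 ] yaw -179.89 tz [ 0.      0.0056 -1.    ] w 0.0221 F [ 0.   0.5 -0.9] q [-0.08  0.41 -0.52  0.63  0.01 -1.65]
total offset units [-0.147  0.    -0.004] total turn units [-0.001  0.056  0.019]
```

View pics/s13.png

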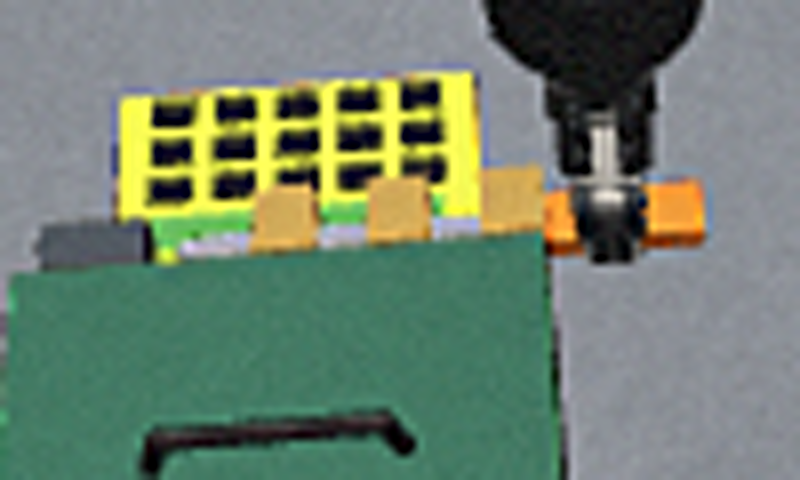

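View pics/w13.png

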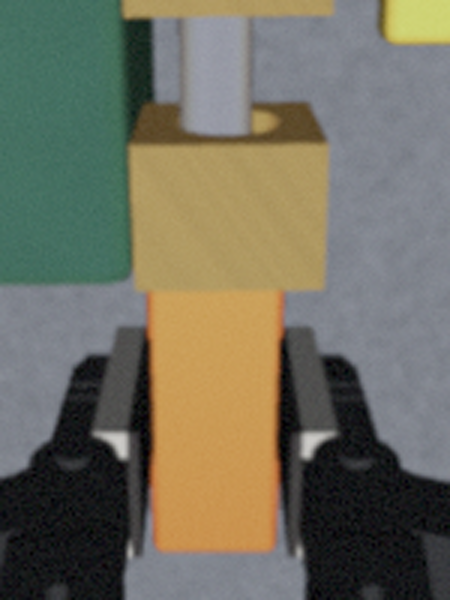

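Emit:
step_arm:
  offset:
    - [0, 0, 0]
    - [0, 0, 0]
    - [0, 0, 0]
    - [0, 0, 0]
    - [0, 0, -0.2]
  dr:
    - [0, 0, 0]
    - [0, 0, 0]
    - [0, 0, 0]
    - [0, 0.05, 0]
    - [0, 0, 0]
  claw: [0.2, 0.5, 0.6, 0.6, 0.6]

```text
time_s: 14.45
eef_pos: [0.503, 0.0337, 0.08]
tool_rot: [2.22, -2.218, 0.004]
ft_force: [0.2, 0.5, -0.2]
gripper_width: 0.0512
```

Emit:
step_arm:
  offset:
    - [0, 0, -0.5]
    - [0, 0, -0.8]
    - [0, 0, -0.9]
    - [0, 0, -0.9]
    - [0, 0, 0]
  dr:
    - [0, 0, 0]
    - [0, 0, 0]
    - [0, 0, 0]
    - [0, 0, 0]
    - [0, 0, 0]
  claw: [0.6, 0.6, 0.6, 0.6, 0.6]

```text
time_s: 14.95
eef_pos: [0.5029, 0.0336, 0.2115]
tool_rot: [2.218, -2.218, 0.008]
ft_force: [0.8, 0.9, -0.1]
gripper_width: 0.0512
```

Run:
```python
from h import *
plan([.5116,-.2862,.25],np.radians(180))
sc=r.get_image('scene')
save(sc,'s14.png',(160,165,260,225),8)
im=r.get_image('wrist'); save(im,'w14.png')
```

```text
t14.95 pos [0.5029 0.0336 0.2115] yaw -179.99 tz [ 1.0e-04 -6.8e-03 -1.0e+00] w 0.0512 F [ 0.8  0.9 -0.1] q [-0.08  0.26 -0.34  0.97 -0.01 -1.65]
total offset units [ 8.001 -0.215 -0.909] total turn units [-0.001 -0.068  0.002]
```

View pics/s14.png

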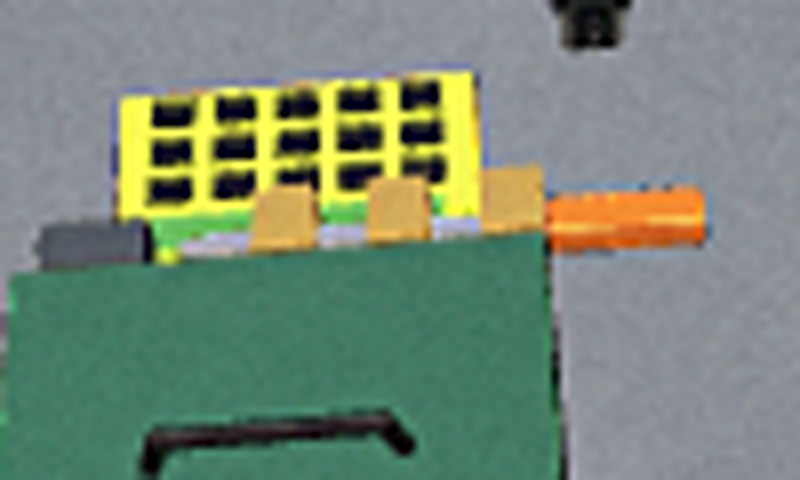

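View pics/w14.png

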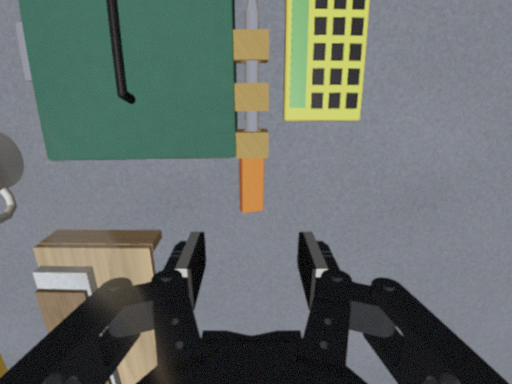

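Emit:
step_arm:
  offset:
    - [0, 0, -0.9]
    - [0.5, 0, -0.4]
    - [1, 0, 0]
    - [1, 0, 0]
    - [1, 0, 0]
  dr:
    - [0, -0.07, 0]
    - [0, 0, 0]
    - [0, 0, 0]
    - [0, 0, 0]
    - [0, 0, 0]
  claw: [0.3, 0, 0, 0, 0]

```text
time_s: 15.55
eef_pos: [0.4971, -0.1053, 0.255]
tool_rot: [2.226, -2.203, -0.022]
ft_force: [1.4, -0.4, 0.5]
gripper_width: 0.0002
```

Run:
```python
from h import *
T=cam('top');S=cam('scene')
print(tri([(T,(255+635/5,135+362/5)),(S,(118.8,177.2))]))
plan([.5116,-.2862,.25],np.radians(180))
im=r.get_image('wrist'); save(im,'w15.png')
print(r.spot_in('nozzle_top','wrist'))
```

```text
[ 0.51091492 -0.28203447  0.19522495]
t15.55 pos [ 0.4971 -0.1053  0.255 ] yaw -179.41 tz [-0.017   0.0029 -0.9999] w 0.0002 F [ 1.4 -0.4  0.5] q [-0.35  0.25 -0.24  1.1  -0.   -1.93]
total offset units [ 4.526 -0.317  0.107] total turn units [0.17  0.03  0.103]
[]
```

View pics/w15.png

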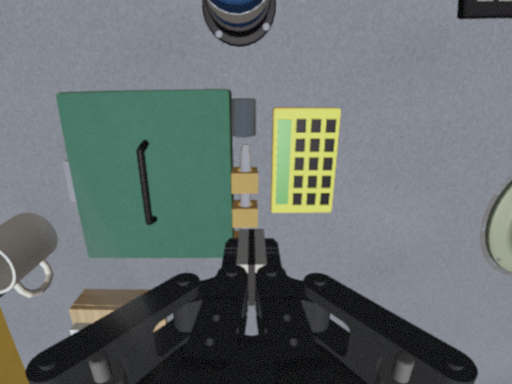

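Emit:
step_arm:
  offset:
    - [0.9, -0.3, 0]
    - [0.9, 0, 0]
    - [0.7, 0, 0]
    - [0, 0, 0]
  dr:
    - [0.17, 0.03, 0.1]
    - [0, 0, 0]
    - [0, 0, 0]
    - [0, 0, 0]
  claw: [0, 0, 0, 0]

```text
time_s: 16.05
eef_pos: [0.5064, -0.2093, 0.2484]
tool_rot: [2.212, -2.226, -0.014]
ft_force: [2.0, 1.0, -1.0]
gripper_width: 0.0002
```

Run:
```python
from h import *
plan([.5116,-.2862,.25],np.radians(180))
im=r.get_image('wrist'); c=cam('wrist'); save(im,'w16.png')
for x in r.spot_in('nozzle_top','wrist'):
    e=x['extent']; print(x['p'],np.round(e,1),bp('w',((e[0]+e[2])/2,(e[1]+e[3])/2),.188,c).round(4))
```

```text
t16.05 pos [ 0.5064 -0.2093  0.2484] yaw 179.62 tz [-0.0086  0.0039 -1.    ] w 0.0002 F [ 2.  1. -1.] q [-0.53  0.32 -0.16  1.1  -0.   -2.09]
total offset units [ 1.92  -0.142 -0.049] total turn units [ 0.086  0.038 -0.067]
0.55 [215.5  68.7 277.3 148.1] [ 0.5085 -0.2788  0.188 ]
0.47 [ 84.5 168.7 262.7 327.2] [ 0.5686 -0.1702  0.188 ]
```

View pics/w16.png

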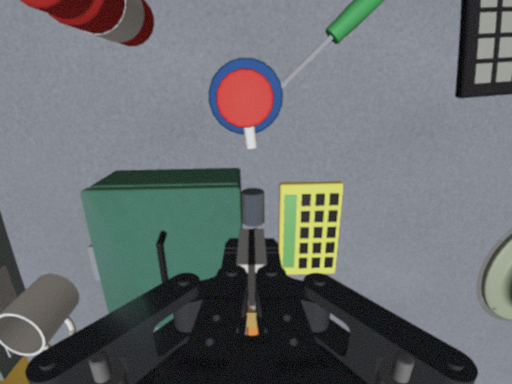

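Run:
```python
from h import *
c=cam('wrist')
for u in [(245.5,98),(216,98),(274.5,98),(245,69),(245.5,127)]: print(bp('w',u,.19,c).round(4))
plan([.511,-.2865,.215],np.radians(180))
```

```text
[ 0.5092 -0.2846  0.19  ]
[ 0.5291 -0.2847  0.19  ]
[ 0.4897 -0.2845  0.19  ]
[ 0.5094 -0.303   0.19  ]
[ 0.5094 -0.2652  0.19  ]
t16.15 pos [ 0.5061 -0.2066  0.2485] yaw 179.76 tz [-0.0092  0.0056 -0.9999] w 0.0001 F [-0.2 -0.1  0.8] q [-0.52  0.32 -0.16  1.1   0.   -2.09]
total offset units [ 2.001 -0.138  0.825] total turn units [ 0.092  0.056 -0.042]
```

Emit:
step_arm:
  offset:
    - [0.8, -0.1, 0]
    - [0.8, 0, 0.2]
    - [0.3, 0, 0.3]
    - [0, 0, 0]
  dr:
    - [0.09, 0.05, -0.04]
    - [0, 0, 0]
    - [0, 0, 0]
    - [0, 0, 0]
  claw: [0, 0, 0, 0]

```text
time_s: 16.55
eef_pos: [0.5101, -0.2771, 0.2255]
tool_rot: [-2.229, 2.211, 0.009]
ft_force: [-0.5, -0.6, 0.9]
gripper_width: -0.0005
```

Run:
```python
from h import *
plan([.510,-.285,.193],np.radians(180))
```

```text
t16.55 pos [ 0.5101 -0.2771  0.2255] yaw -179.53 tz [-0.003   0.0054 -1.    ] w -0.0005 F [-0.5 -0.6  0.9] q [-0.63  0.39 -0.11  1.07  0.   -2.21]
total offset units [0.202 0.002 0.812] total turn units [0.03  0.054 0.081]
```

Emit:
step_arm:
  offset:
    - [0.2, 0, 0.2]
    - [0, 0, 0.3]
    - [0, 0, 0.2]
    - [0, 0, 0]
  dr:
    - [0.03, 0.05, 0.08]
    - [0, 0, 0]
    - [0, 0, 0]
    - [0, 0, 0]
  claw: [0, 0, 0, 0]

```text
time_s: 16.95
eef_pos: [0.51, -0.2804, 0.1947]
tool_rot: [-2.225, 2.216, 0.005]
ft_force: [0.0, 0.8, 0.7]
gripper_width: -0.0001
```

Run:
```python
from h import *
plan([.510,-.285,.190],np.radians(180))
im=r.get_image('wrist'); save(im,'w17.png')
```

```text
t16.95 pos [ 0.51   -0.2804  0.1947] yaw -179.77 tz [-0.0014  0.003  -1.    ] w -0.0001 F [0.  0.8 0.7] q [-0.63  0.41 -0.16  1.    0.   -2.21]
total offset units [ 0.115 -0.     0.117] total turn units [0.014 0.03  0.039]
```

View pics/w17.png

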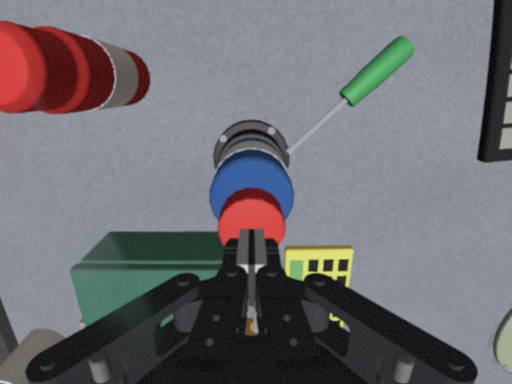

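Emit:
step_arm:
  offset:
    - [0.12, 0, 0]
    - [0, 0, 0.1]
    - [0, 0, 0.06]
    - [0, 0, 0]
  dr:
    - [0.01, 0.03, 0.04]
    - [0, 0, 0]
    - [0, 0, 0]
    - [0, 0, 0]
  claw: [0, 0, 0, 0]

```text
time_s: 17.4
eef_pos: [0.511, -0.2855, 0.1899]
tool_rot: [-2.222, 2.221, -0.004]
ft_force: [-1.1, 0.8, 3.2]
gripper_width: 0.0001
```

Emit:
step_arm:
  offset:
    - [0, 0, 0.06]
    - [0, 0, 0.06]
    - [0, 0, 0]
  dr:
    - [0, 0, 0]
    - [0, 0, 0]
    - [0, 0, 0]
  claw: [0, 0, 0]

```text
time_s: 17.7
eef_pos: [0.5111, -0.2856, 0.1864]
tool_rot: [-2.221, 2.221, -0.006]
ft_force: [-0.7, 1.8, 6.0]
gripper_width: -0.0003
```

Contact at 0.190 and the spring force is climbing.

Emit:
step_arm:
  offset:
    - [0, 0, 0.06]
    - [0, 0, 0.06]
    - [0, 0, 0.06]
    - [0, 0, 0]
  dr:
    - [0, 0, 0]
    - [0, 0, 0]
    - [0, 0, 0]
    - [0, 0, 0]
  claw: [0, 0, 0, 0]

```text
time_s: 18.1
eef_pos: [0.5111, -0.2856, 0.183]
tool_rot: [-2.221, 2.22, -0.011]
ft_force: [-2.0, 2.2, 8.1]
gripper_width: -0.0002
```

Emit:
step_arm:
  offset:
    - [0, 0, 0.08]
    - [0, 0, 0]
  dr:
    - [0, 0, 0]
    - [0, 0, 0]
  claw: [0, 0]

```text
time_s: 18.3
eef_pos: [0.5111, -0.2856, 0.1831]
tool_rot: [-2.221, 2.22, -0.014]
ft_force: [-4.1, 2.3, 7.6]
gripper_width: 0.0003
```

Emit:
step_arm:
  offset:
    - [0, 0, 0.2]
    - [0, 0, 0.2]
  dr:
    - [0, 0, 0]
    - [0, 0, 0]
  claw: [0, 0]

```text
time_s: 18.5
eef_pos: [0.5119, -0.2861, 0.1813]
tool_rot: [-2.221, 2.219, -0.029]
ft_force: [-22.9, 14.8, 66.8]
gripper_width: -0.0
```

Run:
```python
from h import *
plan([.510,-.285,.182],np.radians(180))
```

```text
t18.50 pos [ 0.5119 -0.2861  0.1813] yaw -179.94 tz [ 0.0142 -0.0119 -0.9998] w -0.0 F [-22.9  14.8  66.8] q [-0.63  0.42 -0.19  0.94 -0.   -2.21]
total offset units [-0.026  0.048 -0.017] total turn units [-0.142 -0.119  0.01 ]
```

Emit:
step_arm:
  offset:
    - [0, 0, -0.1]
    - [0, 0, -0.3]
    - [0, 0, -0.7]
    - [0, 0, -0.7]
    - [0, 0, -0.7]
  dr:
    - [0, 0, 0]
    - [0, 0, 0]
    - [-0.1, -0.1, 0]
    - [0, 0, 0]
    - [0, 0, 0]
  claw: [0, 0, 0, 0, 0]

```text
time_s: 19.0
eef_pos: [0.5093, -0.2844, 0.2857]
tool_rot: [-2.222, 2.22, -0.007]
ft_force: [-0.0, -0.0, -0.6]
gripper_width: -0.0
```

Emit:
step_arm:
  offset:
    - [-0.6, 0, -0.3]
    - [-0.6, 0, 0]
    - [-0.6, 0, 0]
    - [0, 0, 0]
    - [0, 0, 0]
  dr:
    - [0, 0, 0]
    - [0, 0, 0]
    - [0, 0, 0]
    - [0, 0, 0]
    - [0, 0, 0]
  claw: [0, 0, 0, 0, 0]

```text
time_s: 19.5
eef_pos: [0.5121, -0.2133, 0.3019]
tool_rot: [-2.219, 2.221, -0.024]
ft_force: [1.1, -0.1, -0.7]
gripper_width: -0.0001
```

Run:
```python
from h import *
plan([.510,-.285,.29],np.radians(180))
im=r.get_image('wrist'); save(im,'w18.png')
im=r.get_image('scene'); save(im,'s18.png',(90,80,400,280),2.5)
im=r.get_image('scene'); save(im,'s18b.png',(100,160,260,275),5)
```

```text
t19.50 pos [ 0.5121 -0.2133  0.3019] yaw 179.95 tz [ 0.0123 -0.0089 -0.9999] w -0.0001 F [ 1.1 -0.1 -0.7] q [-0.53  0.29 -0.07  1.2  -0.   -2.1 ]
total offset units [1.79  0.055 0.313] total turn units [-0.123 -0.089 -0.01 ]
```

View pics/w18.png

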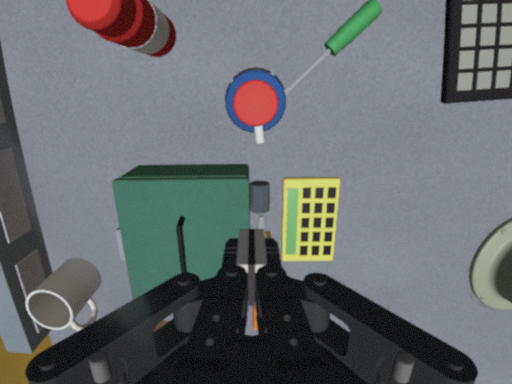

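View pics/s18.png

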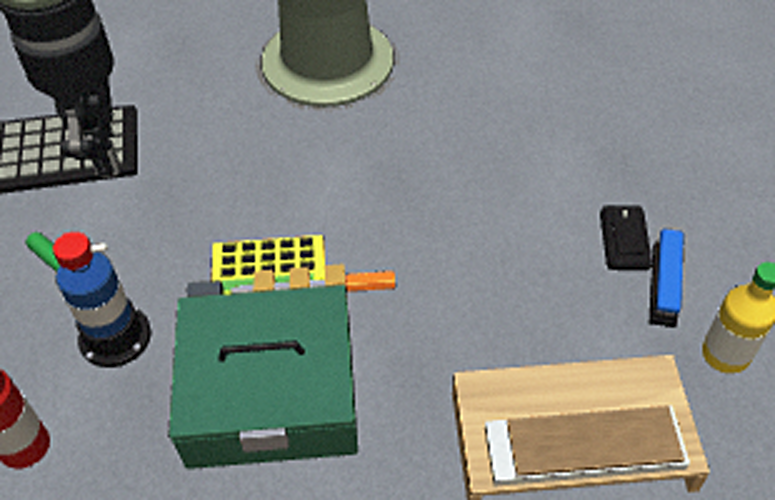

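View pics/s18b.png

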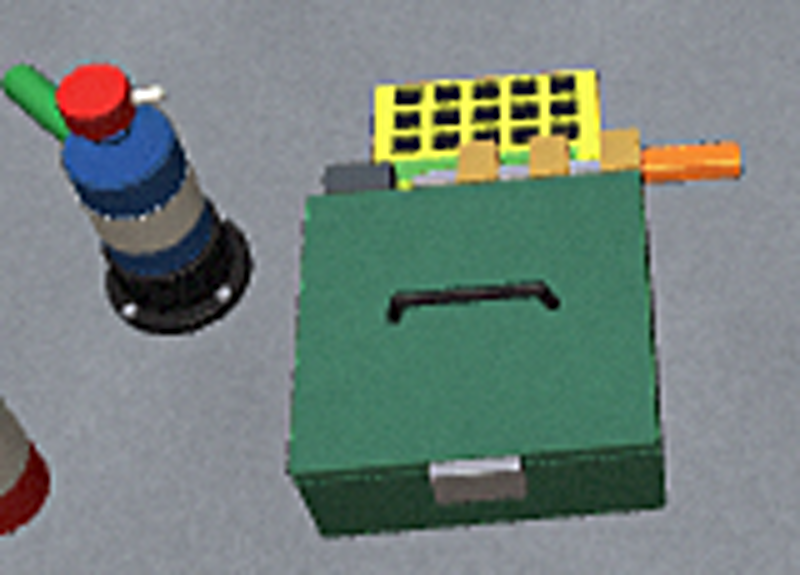

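Emit:
step_arm:
  offset:
    - [0, 0, 0]
    - [0, 0, 0]
  dr:
    - [0, 0, 0]
    - [0, 0, 0]
  claw: [0, 0]

```text
time_s: 19.85
eef_pos: [0.5118, -0.2152, 0.3011]
tool_rot: [-2.215, 2.225, -0.022]
ft_force: [0.0, -0.4, -0.5]
gripper_width: 0.0
```

Run:
```python
from cell import r
print(r.job_done(), r.observe()['time_s'])
```

```text
the job is handed in; nothing more can be done
the job is handed in; nothing more can be done
```

The pin is in the left hinge with its shoulder against the hinge face. After that I pressed the red nozzle cap to its stop and it sprang back up. I handed the job in at about 20 s.

**Pin:** I drew it out by the shaft, took it again by the paddle, turned it a quarter turn and slid it through all three knuckles until the tool stopped advancing. Pictures after release show no visible gap at the shoulder and the tip past the last knuckle. The paddle rolled slightly when I let go.

**Nozzle cap:** contact came at a TCP height of 0.190 m. The force rose to about 8 N near 0.183 m, where my small steps stalled, so I pressed harder to be sure of the stop. That drove the tool down to 0.1813 m. The wrist force read about 67 N upward (72 N in all), under the 120 N limit, but more than I meant to use. I pressed with the closed fingertips, so I don't expect this to count against the 40 N limit on the arm and gripper body, but I could not check that.

**Final state:** the cap looks the same as in the first picture. The other things I could compare by eye in the last pictures look unmoved. The robot was clear of everything, with the tool at 0.30 m.

**Measurements that disagreed:** single-camera positions differed by up to about 5 mm between the top and wrist cameras. I lined up the insertion by comparing pin and hinge in the same pair of pictures instead.

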